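Key and seat the brass rose on a trophy base

TASK

With your fingertips, push the brass rose round on the trophy base (its two upright studs give you something to push against) until the notch in its rim stands over the steel pin, then press it down until it is fully home, flat on the wood with the pin in the notch. Only push and press it, gently: do not grip the rose, tip it or lift it. Leave the tape roll, the red tray and the wooden stem where they are.

Things in the scene. Friction and masses are not known exactly. Their poses are not given: they have to be found in the camera images.
- rose: loose keyed brass disc (about 0.3 kg), 110 mm across, 8 mm thick, origin at the centre of its underside, z up; its +x axis points to its one rim notch, 18 mm wide with parallel sides, 8 mm deep, with a white line leading to it. A closed round hub 34 mm across stands at its centre, flat top 34 mm above the underside; steel studs at +y and -y. It turns on a hidden spindle, endlessly either way
- rose_centre (a point): centre of the rose's underside, axes as the rose. At the start it is 8 mm above the wood, held up by a black friction collar, and the notch is 40 to 180 degrees from the pin, either way round. Turning has only light friction and the rose stays where it is left
- rose_notch (a point): outer end of the notch's centre line, on the rim 55 mm from the rose's axis, at underside height
- stud_a (a point): top centre of the upright steel stud on the rose's +y side, 42 mm from its axis: round, 12 mm across, 22 mm tall above the disc; top 30 mm above the underside
- stud_b (a point): the same on the rose's -y side
- hub_top (a point): centre of the hub's flat top, where the rose is pressed. Needs about 7 N less the rose's weight to sink; the collar slides down 8 mm and stays down (no spring), then it is rigid
- plinth: fixed turned dark wooden trophy base, 180 mm across, 30 mm high, origin at the centre of its underside on the table; the rose turns about its vertical axis; its +x axis points to the pin
- seat (a point): centre of the wood's top face, 30 mm above the table; the rose's underside comes to this height when fully home
- pin_top (a point): top centre of the fixed upright steel pin, 10 mm across, 7 mm tall above the wood, 55 mm from the base's axis, so half of it shows outside the rose's rim; a white line runs outward from it on the wood. Under a rose that is turned wrong, the pin stops it from going down
- tape_centre (a point): centre of a roll of tape lying flat, 100 mm across, 25 mm high; leave alone
- tray_centre (a point): centre of an empty open red tray, 90 x 90 x 30 mm; leave alone
- stem_centre (a point): centre of an upright turned wooden stem, 64 mm across at the foot, 66 mm high; leave alone
Not all that is in view belongs to the job. Several things have the shape of the plinth; the one meant has the colours described above. There is more than one size of the rose; the one meant has the size given above.

How it is judged:
By the outcome, as a careful person would: the job done as asked, in the order asked, and still so for the second after the job is handed in, with the robot touching nothing.
It also fails if it takes over 48 s, if anything falls off the work surface, if the arm or the gripper's body presses on something with over 40 N, if the wrist force passes 120 N, or if a joint passes its speed limit or range.

ROBOT

A 6-joint arm with a two-finger parallel gripper is mounted at the origin on the work surface. World frame = base frame: x ahead of the robot, y to its left, z up, the work surface at z = 0. Lengths are in m, angles in rad, forces in N, time in s.
With the tool pointing down it reaches from about 0.35 to 0.775 m from the base axis. Payload 7.3 kg.
Tool frame: the origin (TCP) lies at the very end of the fingers, on their centre line; the grasp point (between the pads) lies bot.grip_depth behind it (bot.grip_depth is the distance from the TCP to the grasp point, in m); z points along the fingers, y is the direction in which the jaws open and shut (so a half turn about z gives the same grasp; the last joint's range is limited). The gripper opens to 92 mm and grips with 3 to 60 N. Pads are 19 mm wide; open, the fingers measure 130 mm over their backs; the gripper's body (75 mm by 190 mm) begins 47 mm behind the grasp point.
Start: joints at [1.106, 0.342, 1.524, -0, 1.275, -0.146], TCP at [0.165, 0.499, 0.227] pointing down, gripper open.
Joint ranges: [-2.53, 2.53], [-0.77, 2.02], [0.04, 2.7], [-1, 4.14], [0.28, 2.66], [-3.11, 3.11]. Speed limits (rad/s): [2.57, 2.57, 3.14, 3.14, 3.14, 3.14].

INTERFACE

Orientations are given as [roll, pitch, yaw] about the fixed x, y, z axes, in that order (R = Rz(yaw) Ry(pitch) Rx(roll)).
In Python, from cell import bot gives the robot as it stands.
- The arm moves only by the tool arm_command, never from a script. Its argument "rows" is a list of rows, each an object of numbers: "gripper": the finger opening in m, from 0 to 0.0918; "x", "y", "z": the shift along the tool's x, y, z in m; "spin": the turn about the tool's z in degrees. In form: [{"gripper": .., "x": .., "y": .., "z": .., "spin": ..}, ...]. A call has 1 to 20 rows; each row is the pose to reach, as a shift and turn from the pose commanded when the call began, along the tool's axes at that moment; what a row does not reach only later rows make up. A row lasts 1/8 s, in which the tool goes at most 62.5 mm and 10.7 degrees, less where a joint would pass 70% of its speed; a pose out of reach is approached as far as the arm can. A call with a gripper value outside its range is refused whole. The fingers move at their own pace and stop on an object; "squeeze" is the grip in N (left out, the last holds). Time passes only in rows, so rows that repeat a pose let the fingers close. It gives the time, the measured TCP pose, the force and the opening at its end, in the units of the state.
- bot.sense(): the state, without advancing time (a new reading comes with each control period).
- bot.snapshot(name): name is "side" or "top" or "wrist"; returns the picture (480x640x3 uint8, red, green, blue); there is no depth.
- bot.get_calibration(name): a dict with "fx", "fy", "cx", "cy" (pixels), "dist" ([k1, k2, p1, p2, k3] as OpenCV has them; the pictures are not rectified), "R" (3x3) and "t" (3): a world point X has camera coordinates R X + t; the wrist camera has in their place "tool_from_camera" (4x4, takes a point from camera to tool coordinates, whose origin is the TCP and whose axes are the flange's). Camera axes: x right, y down, z forward; pixel columns grow to the right and rows downward; lengths in m; the calibration is good to about 2 mm. A picture is of the moment at which its call begins: read the wrist's pose just before it. get_calibration takes no time and is no camera call.
- bot.sign_off(): hands the job in, once; it reports no verdict.
Trained networks look in the newest picture that a camera, given by its name, has taken for a name from the list of things; names that differ only in an ending like _2 or _b are one class to them, and where a whole thing is asked for, a point or a joint stands for the part that bears it (a point fixed in the world has none). Each returns a list of dicts, best first, with "conf" (0 to 1); they miss things now and then, are a little off and sometimes report something else, mostly with a low value. They report only what shows in the picture. A call takes as long as a camera call. They do not tell look-alikes from the thing itself.
- bot.search_frame(camera, query): "bbox" ([left, top, right, bottom] in pixels, round what is visible of it).
- bot.regions_of(camera, query): "mask" (480x640 bool, what is visible of it) and "bbox" ([left, top, right, bottom] in pixels, round what is visible of it).
The state is a dict: "clock": time; "joint_positions": joint angles; "dq": joint speeds; "joint_torque": joint torques, N m; "position": TCP position; "orientation": TCP orientation; "wrist_force": force on the tool from outside, world axes, zero at the start; "wrist_torque": the same for the moment, N m; "grip_width": finger opening in m.
Only numpy, scipy, OpenCV 4.12 (cv2) and the standard library are available. Lean on these libraries where they do the work, as an engineer would, in place of code of your own. Each camera call takes 0.05 s, during which the arm holds its last target.

## Working session

There is one attempt and no reset: what is moved stays moved. The work goes in short steps, Python scripts to look and compute and a tool call to move; the robot and the scene stay as the last step left them, time stands still between calls to the robot, and variables do not carry over. Pictures are saved under pics/ and viewed, and the job is handed in when it is done.

Besides the shell and the picture viewer there is one more tool, called after "Request:" as a command line: name --argument value ..., lists and objects as JSON in quotes. arm_command: Moves the arm, as the interface text tells. Its arguments: {"type":"object","properties":{"rows":{"type":"array","items":{"type":"object","properties":{"gripper":{"type":"number"},"x":{"type":"number"},"y":{"type":"number"},"z":{"type":"number"},"spin":{"type":"number"}}}},"squeeze":{"type":"number"}},"required":["rows"]}

```bash
mkdir -p pics; ls
python3 - <<'E'
from cell import bot
import cv2
for n in ["top","side","wrist"]:
    im=bot.snapshot(n); cv2.imwrite(f"pics/{n}0.png",im[:,:,::-1])
    if n!="wrist":
        for q in ["rose","plinth"]:
            for r in bot.search_frame(n,q)[:5]: print(n,q,r)
s=bot.sense();print(s["clock"],s["position"],s["orientation"],s["wrist_force"],bot.grip_depth)
print(bot.get_calibration("top"))
E
```

```text
pics
top rose {'bbox': [324.0, 220.7, 368.9, 266.8], 'conf': 0.82}
top rose {'bbox': [281.1, 308.6, 314.9, 344.0], 'conf': 0.65}
top plinth {'bbox': [388.8, 303.2, 464.5, 379.1], 'conf': 0.98}
top plinth {'bbox': [310.4, 209.0, 381.0, 283.3], 'conf': 0.89}
top plinth {'bbox': [321.5, 116.3, 395.5, 183.5], 'conf': 0.83}
side rose {'bbox': [322.3, 203.9, 371.9, 245.3], 'conf': 0.73}
side rose {'bbox': [397.1, 285.2, 443.3, 323.9], 'conf': 0.65}
side plinth {'bbox': [428.0, 180.3, 505.2, 235.4], 'conf': 0.92}
side plinth {'bbox': [305.8, 204.5, 384.1, 266.9], 'conf': 0.77}
side plinth {'bbox': [217.8, 170.4, 292.9, 226.3], 'conf': 0.64}
0.35 [0.16449477 0.49849869 0.22656878] [-3.14131388e+00 -4.95892413e-05  2.82279811e+00] [-0.31221803  0.36884922 -0.04824224] 0.0188
{'fx': 528.0233509731232, 'fy': 528.0233509731232, 'cx': 314.5503859396399, 'cy': 236.35465205290447, 'dist': array([-0.09591905,  0.        ,  0.        ,  0.        ,  0.        ]), 'R': array([[ 0.01056544, -0.99973114,  0.0206404 ],
       [-0.98455794, -0.01400775, -0.17449768],
       [ 0.17473989, -0.01847803, -0.98444123]]), 't': array([-0.024522  ,  0.55310675,  1.21687169])}
```

Run:
```python
import cv2
a=cv2.imread("pics/top0.png");b=cv2.imread("pics/side0.png")
cv2.imwrite("pics/topz.png",cv2.resize(a[200:300,290:400],None,fx=7,fy=6,interpolation=cv2.INTER_CUBIC)[:600,:770])
```

```text
(no output)
```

View pics/top0.png

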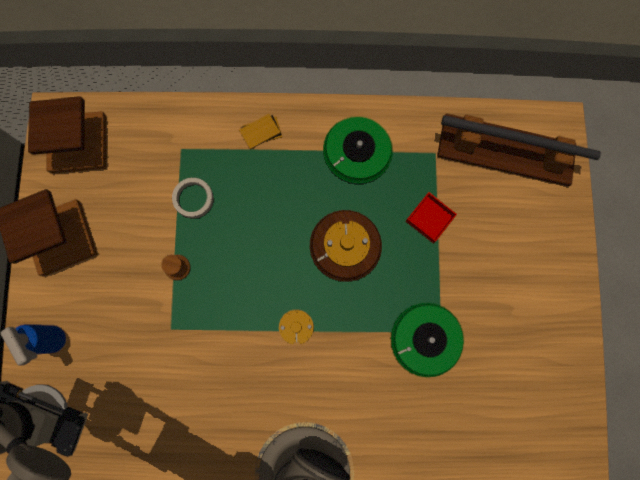

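View pics/side0.png

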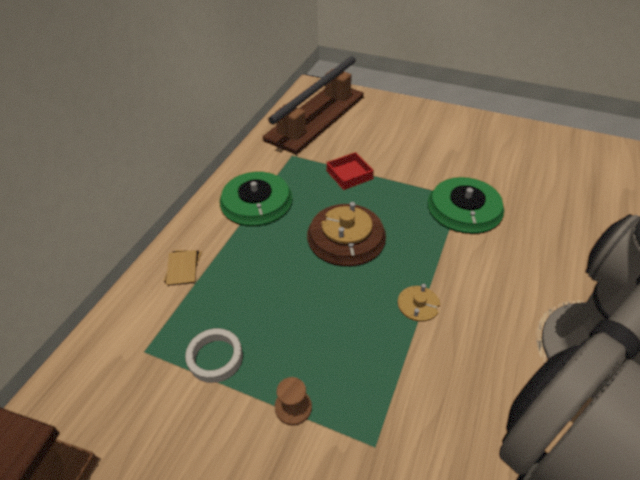

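View pics/topz.png

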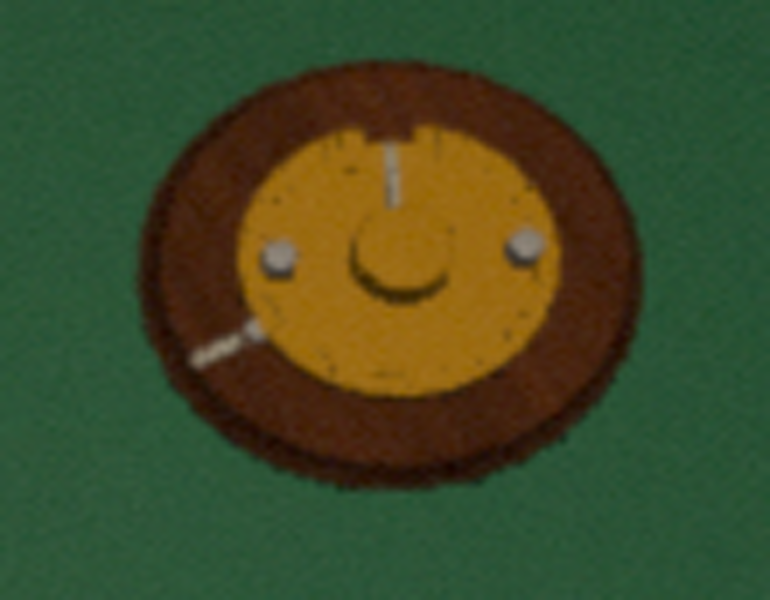

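View pics/wrist0.png

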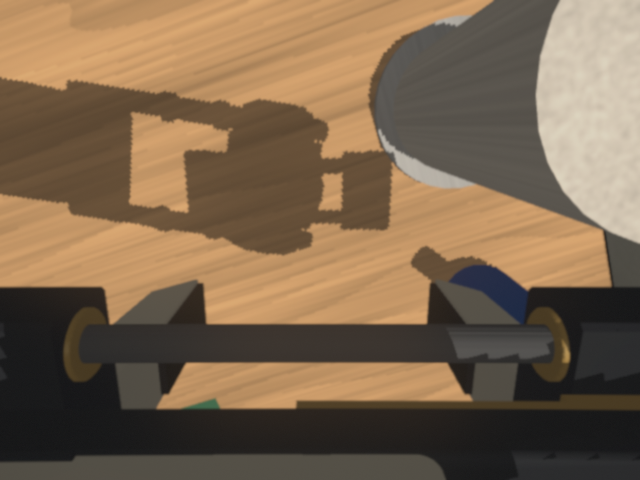

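The plinth candidates are brown at (346,245) and green at (358,150) and (427,340). The brown one matches "dark wood". The rose candidates are the disc on the brown base at (346,243) and a smaller loose one at (296,327). The first is meant: the enlarged crop shows its notch up at about (345,222) and its studs at (330,243) and (365,241). The pin and white line are lower-left at about (326,255).

```bash
cat > h.py <<'E'
from cell import bot
import numpy as np, cv2
def ray(name,uv,z,pose=None):
    c=bot.get_calibration(name);K=np.array([[c['fx'],0,c['cx']],[0,c['fy'],c['cy']],[0,0,1]])
    p=cv2.undistortPoints(np.array(uv,float).reshape(-1,1,2),K,c['dist']).reshape(-1,2)
    d=np.c_[p,np.ones(len(p))]
    if pose is None: R,t=c['R'],np.array(c['t']); o=-R.T@t; D=d@R
    else:
        T=pose@c['tool_from_camera']; o=T[:3,3]; D=d@T[:3,:3].T
    s=(z-o[2])/D[:,2]; return o+s[:,None]*D
def proj(name,X,pose=None):
    c=bot.get_calibration(name);K=np.array([[c['fx'],0,c['cx']],[0,c['fy'],c['cy']],[0,0,1]])
    if pose is None: R,t=c['R'],np.array(c['t'])
    else:
        T=np.linalg.inv(pose@c['tool_from_camera']);R,t=T[:3,:3],T[:3,3]
    return cv2.projectPoints(np.array(X,float).reshape(-1,1,3),cv2.Rodrigues(np.array(R))[0],np.array(t,float),K,c['dist'])[0].reshape(-1,2)
def tool():
    from scipy.spatial.transform import Rotation as Ro
    s=bot.sense();T=np.eye(4);T[:3,:3]=Ro.from_euler('xyz',s['orientation']).as_matrix();T[:3,3]=s['position'];return T
E
python3 - <<'E'
from h import *
z=lambda u,v:(u/7+290,v/6+200)
def sh(n,uv,h): r=ray("top",[uv],h)[0]; print(n,r.round(4)); return r
hub=sh("hub",z(403,250),.072) # approx
a=sh("studL",z(279,252),.068);b=sh("studR",z(526,240),.068)
sh("mid",((z(279,252)[0]+z(526,240)[0])/2,(z(279,252)[1]+z(526,240)[1])/2),.068)
n=sh("notch",z(389,135),.046)
p=sh("pin",z(256,330),.037);o=sh("lineout",z(195,360),.030)
# rim fit from color
im=cv2.imread("pics/top0.png");hsv=cv2.cvtColor(im,cv2.COLOR_BGR2HSV)
m=cv2.inRange(hsv,(15,150,90),(30,255,255));m[:,:300]=0;m[:200]=0;m[290:]=0;m[:,400:]=0
cs,_=cv2.findContours(m,0,cv2.CHAIN_APPROX_NONE);c=max(cs,key=cv2.contourArea)
W=ray("top",c.reshape(-1,2),.046)[:,:2]
from scipy.optimize import least_squares
f=least_squares(lambda q:np.hypot(*(W-q[:2]).T)-q[2],[.5,0,.055],loss='soft_l1',f_scale=.001).x;print(f)
ctr=f[:2]
for nm,q in [("notch",n),("pin",p),("out",o),("sL",a),("sR",b)]:
    d=q[:2]-ctr;print(nm,np.degrees(np.arctan2(d[1],d[0])).round(1),np.hypot(*d).round(4))
E
```

```text
hub [ 0.5377 -0.0951  0.072 ]
studL [ 0.537  -0.0535  0.068 ]
studR [ 0.5429 -0.137   0.068 ]
mid [ 0.5399 -0.0952  0.068 ]
notch [ 0.589  -0.0924  0.046 ]
pin [ 0.5103 -0.0473  0.037 ]
lineout [ 0.4988 -0.0266  0.03  ]
[ 0.53979682 -0.09464271  0.05464767]
notch 2.6 0.0492
pin 121.9 0.0558
out 121.1 0.0794
sL 93.9 0.0412
sR -85.8 0.0425
```

Run:
```python
from h import *
c=bot.get_calibration("wrist");print({k:np.round(v,4) for k,v in c.items()})
# with camera view: world point at tool frame coords (tool at z .227): which tool x,y is image (320,150)at depth z=.045
T=np.eye(4);T[:3,:3]=np.diag([1,-1,-1]);T[2,3]=.227
print(ray("wrist",[(320,60),(320,150),(320,250)],.046,T))
```

```text
{'fx': np.float64(414.8086), 'fy': np.float64(414.8086), 'cx': np.float64(316.1491), 'cy': np.float64(239.1871), 'dist': array([0.0166, 0.    , 0.    , 0.    , 0.    ]), 'tool_from_camera': array([[ 1.500e-03, -9.644e-01, -2.646e-01,  7.070e-02],
       [ 1.000e+00,  1.400e-03,  6.000e-04,  0.000e+00],
       [-2.000e-04, -2.646e-01,  9.644e-01, -1.579e-01],
       [ 0.000e+00,  0.000e+00,  0.000e+00,  1.000e+00]])}
[[ 0.11806861 -0.00293222  0.046     ]
 [ 0.05164586 -0.00320012  0.046     ]
 [-0.03186077 -0.00353095  0.046     ]]
```

Request:
arm_command --rows '[{"x": -0.03,"y": -0.025,"spin": 10},{"x": -0.06,"y": -0.05,"spin": 20},{"x": -0.1,"y": -0.08,"spin": 30},{"x": -0.14,"y": -0.11,"spin": 40},{"x": -0.18,"y": -0.14,"spin": 50},{"x": -0.22,"y": -0.18,"spin": 60},{"x": -0.26,"y": -0.21,"spin": 70},{"x": -0.3,"y": -0.24,"spin": 80},{"x": -0.34,"y": -0.28,"spin": 90},{"x": -0.37,"y": -0.31,"spin": 100},{"x": -0.4,"y": -0.34,"spin": 110},{"x": -0.43,"y": -0.36,"spin": 120},{"x": -0.46,"y": -0.38,"spin": 130},{"x": -0.48,"y": -0.4,"spin": 140},{"x": -0.5,"y": -0.42,"spin": 150},{"x": -0.52,"y": -0.43,"spin": 160},{"x": -0.53,"y": -0.44,"spin": 170},{"x": -0.542,"y": -0.446,"spin": 180},{"x": -0.542,"y": -0.446,"spin": 190},{"x": -0.542,"y": -0.446,"spin": 192}]'

```text
invalid input
```

Request:
arm_command --rows '[{"gripper": 0.0918,"x": -0.03,"y": -0.025,"z": 0,"spin": 10},{"gripper": 0.0918,"x": -0.06,"y": -0.05,"z": 0,"spin": 20},{"gripper": 0.0918,"x": -0.1,"y": -0.08,"z": 0,"spin": 30},{"gripper": 0.0918,"x": -0.14,"y": -0.11,"z": 0,"spin": 40},{"gripper": 0.0918,"x": -0.18,"y": -0.14,"z": 0,"spin": 50},{"gripper": 0.0918,"x": -0.22,"y": -0.18,"z": 0,"spin": 60},{"gripper": 0.0918,"x": -0.26,"y": -0.21,"z": 0,"spin": 70},{"gripper": 0.0918,"x": -0.3,"y": -0.25,"z": 0,"spin": 80},{"gripper": 0.0918,"x": -0.34,"y": -0.29,"z": 0,"spin": 90},{"gripper": 0.0918,"x": -0.37,"y": -0.32,"z": 0,"spin": 100},{"gripper": 0.0918,"x": -0.4,"y": -0.35,"z": 0,"spin": 110},{"gripper": 0.0918,"x": -0.43,"y": -0.38,"z": 0,"spin": 120},{"gripper": 0.0918,"x": -0.45,"y": -0.4,"z": 0,"spin": 130},{"gripper": 0.0918,"x": -0.47,"y": -0.42,"z": 0,"spin": 140},{"gripper": 0.0918,"x": -0.48,"y": -0.43,"z": 0,"spin": 150},{"gripper": 0.0918,"x": -0.49,"y": -0.435,"z": 0,"spin": 160},{"gripper": 0.0918,"x": -0.494,"y": -0.435,"z": 0,"spin": 170},{"gripper": 0.0918,"x": -0.494,"y": -0.435,"z": 0,"spin": 180},{"gripper": 0.0918,"x": -0.494,"y": -0.435,"z": 0,"spin": 190},{"gripper": 0.0918,"x": -0.494,"y": -0.435,"z": 0,"spin": 192}]'

```text
clock: 2.85
position: [0.4973, -0.0694, 0.2267]
orientation: [-3.142, 0.0, -0.529]
wrist_force: [-0.2, 0.6, 0.4]
grip_width: 0.0918
```

Run:
```python
from h import *
T=tool(); im=bot.snapshot("wrist"); cv2.imwrite("pics/w1.png",im[:,:,::-1]); np.save("T1.npy",T)
print(bot.sense()["joint_positions"].round(3))
```

```text
[-0.291  0.3    1.585  0.     1.256  1.808]
```

View pics/w1.png

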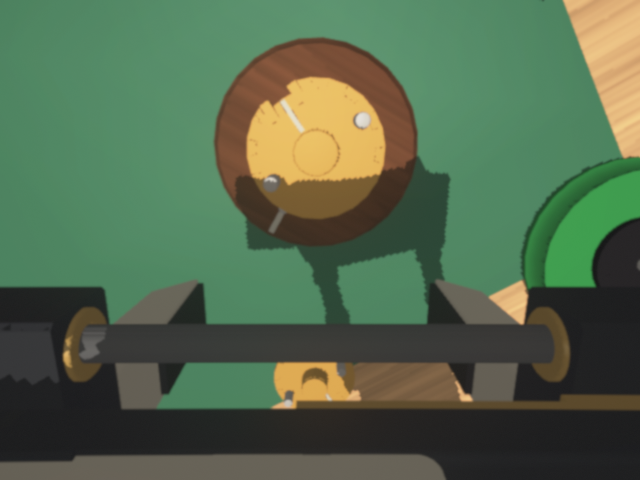

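The wrist view shows the brown base centred at (316,142), the notch at (276,102), the studs at (362,120) and (271,183), and the outer end of the pin line at (271,231).

Run:
```python
from h import *
from scipy.optimize import least_squares
T=np.load("T1.npy"); im=cv2.imread("pics/w1.png");hsv=cv2.cvtColor(im,cv2.COLOR_BGR2HSV)
cv2.imwrite("pics/w1z.png",cv2.resize(im[30:260,200:440],None,fx=2.6,fy=2.6,interpolation=cv2.INTER_CUBIC))
m=cv2.inRange(hsv,(12,110,70),(30,255,255))|0
m[:70]=0;m[225:]=0;m[:,:240]=0;m[:,395:]=0
cs,_=cv2.findContours(m,0,cv2.CHAIN_APPROX_NONE);c=max(cs,key=cv2.contourArea)
W=ray("wrist",c.reshape(-1,2),.046,T)[:,:2]
f=least_squares(lambda q:np.hypot(*(W-q[:2]).T)-q[2],[.54,-.095,.055],loss='soft_l1',f_scale=.0007).x;print("rim",f)
for nm,uv,h in [("studR",(362.5,119.5),.068),("studL",(271.5,182),.068),("hub",(316,152),.064),("lineout",(270.5,232),.03),("linein",(282,212),.03),("notch",(277,103),.046)]:
    P=ray("wrist",[uv],h,T)[0];d=P[:2]-f[:2];print(nm,P.round(4),np.degrees(np.arctan2(d[1],d[0])).round(1),np.hypot(*d).round(4))
```

```text
rim [ 0.54225715 -0.09411113  0.05680235]
studR [ 0.5455 -0.1366  0.068 ] -85.6 0.0426
studL [ 0.5402 -0.0549  0.068 ] 93.0 0.0393
hub [ 0.5423 -0.0953  0.064 ] -87.8 0.0012
lineout [ 0.501  -0.0248  0.03  ] 120.8 0.0807
linein [ 0.5112 -0.0429  0.03  ] 121.3 0.0599
notch [ 0.5887 -0.0873  0.046 ] 8.3 0.0469
```

View pics/w1z.png

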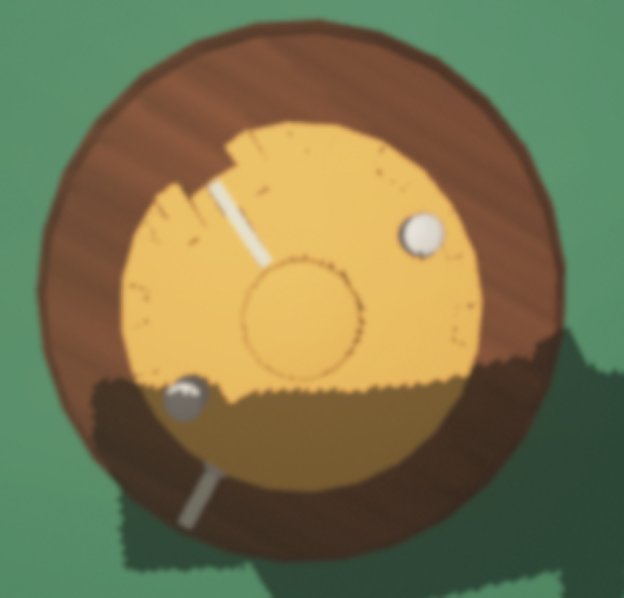

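Request:
arm_command --rows '[{"gripper": 0.062,"x": 0.02,"y": 0,"z": 0.02,"spin": 0},{"gripper": 0.062,"x": 0.04,"y": 0,"z": 0.05,"spin": 0},{"gripper": 0.062,"x": 0.051,"y": 0,"z": 0.08,"spin": 0},{"gripper": 0.062,"x": 0.051,"y": 0,"z": 0.1,"spin": 0},{"gripper": 0.062,"x": 0.051,"y": 0,"z": 0.12,"spin": 0},{"gripper": 0.062,"x": 0.051,"y": 0,"z": 0.135,"spin": 0},{"gripper": 0.062,"x": 0.051,"y": 0,"z": 0.135,"spin": 0}]'

```text
clock: 3.78
position: [0.5407, -0.0948, 0.0908]
orientation: [3.141, 0.002, -0.527]
wrist_force: [0.5, -0.1, 0.4]
grip_width: 0.0621
```

Request:
arm_command --rows '[{"gripper": 0.062,"x": 0,"y": 0,"z": 0.01,"spin": 0},{"gripper": 0.062,"x": 0,"y": 0,"z": 0.02,"spin": 0},{"gripper": 0.062,"x": 0,"y": 0,"z": 0.03,"spin": 0},{"gripper": 0.062,"x": 0,"y": 0,"z": 0.038,"spin": 0},{"gripper": 0.062,"x": 0,"y": 0,"z": 0.038,"spin": 0}]'

```text
clock: 4.4
position: [0.5409, -0.0949, 0.0529]
orientation: [3.141, 0.002, -0.528]
wrist_force: [-0.0, 0.8, -0.3]
grip_width: 0.062
```

Request:
arm_command --rows '[{"gripper": 0.062,"x": 0,"y": 0,"z": 0,"spin": -3},{"gripper": 0.062,"x": 0,"y": 0,"z": 0,"spin": -6},{"gripper": 0.062,"x": 0,"y": 0,"z": 0,"spin": -8},{"gripper": 0.062,"x": 0,"y": 0,"z": 0,"spin": -10},{"gripper": 0.062,"x": 0,"y": 0,"z": 0,"spin": -12},{"gripper": 0.062,"x": 0,"y": 0,"z": 0,"spin": -14},{"gripper": 0.062,"x": 0,"y": 0,"z": 0,"spin": -16},{"gripper": 0.062,"x": 0,"y": 0,"z": 0,"spin": -19},{"gripper": 0.062,"x": 0,"y": 0,"z": 0,"spin": -22},{"gripper": 0.062,"x": 0,"y": 0,"z": 0,"spin": -26},{"gripper": 0.062,"x": 0,"y": 0,"z": 0,"spin": -30},{"gripper": 0.062,"x": 0,"y": 0,"z": 0,"spin": -34},{"gripper": 0.062,"x": 0,"y": 0,"z": 0,"spin": -38},{"gripper": 0.062,"x": 0,"y": 0,"z": 0,"spin": -42},{"gripper": 0.062,"x": 0,"y": 0,"z": 0,"spin": -46},{"gripper": 0.062,"x": 0,"y": 0,"z": 0,"spin": -50},{"gripper": 0.062,"x": 0,"y": 0,"z": 0,"spin": -54},{"gripper": 0.062,"x": 0,"y": 0,"z": 0,"spin": -57},{"gripper": 0.062,"x": 0,"y": 0,"z": 0,"spin": -59},{"gripper": 0.062,"x": 0,"y": 0,"z": 0,"spin": -60}]'

```text
clock: 6.9
position: [0.5414, -0.0951, 0.0538]
orientation: [3.141, -0.0, 0.52]
wrist_force: [0.0, -0.7, 1.8]
grip_width: 0.062
```

Run:
```python
from h import *
im=bot.snapshot("top");side=bot.snapshot("side")
a=cv2.resize(im[190:300,280:410,::-1],(390,330),interpolation=2);b=cv2.resize(side[170:280,280:410,::-1],(390,330),interpolation=2)
cv2.imwrite("pics/t2.png",np.hstack([a,b]));print(bot.sense()["wrist_torque"],bot.sense()["wrist_force"])
```

```text
[-0.05452754  0.07558177  0.00445428] [ 0.69674053 -1.04022484 -0.03766453]
```

View pics/t2.png

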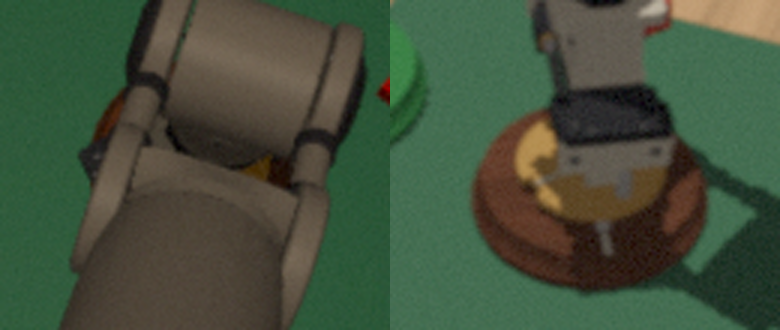

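Request:
arm_command --rows '[{"gripper": 0.062,"x": 0,"y": 0,"z": 0,"spin": -3},{"gripper": 0.062,"x": 0,"y": 0,"z": 0,"spin": -7},{"gripper": 0.062,"x": 0,"y": 0,"z": 0,"spin": -11},{"gripper": 0.062,"x": 0,"y": 0,"z": 0,"spin": -15},{"gripper": 0.062,"x": 0,"y": 0,"z": 0,"spin": -19},{"gripper": 0.062,"x": 0,"y": 0,"z": 0,"spin": -23},{"gripper": 0.062,"x": 0,"y": 0,"z": 0,"spin": -27},{"gripper": 0.062,"x": 0,"y": 0,"z": 0,"spin": -31},{"gripper": 0.062,"x": 0,"y": 0,"z": 0,"spin": -35},{"gripper": 0.062,"x": 0,"y": 0,"z": 0,"spin": -39},{"gripper": 0.062,"x": 0,"y": 0,"z": 0,"spin": -43},{"gripper": 0.062,"x": 0,"y": 0,"z": 0,"spin": -47},{"gripper": 0.062,"x": 0,"y": 0,"z": 0,"spin": -51},{"gripper": 0.062,"x": 0,"y": 0,"z": 0,"spin": -55},{"gripper": 0.062,"x": 0,"y": 0,"z": 0,"spin": -58},{"gripper": 0.062,"x": 0,"y": 0,"z": 0,"spin": -61},{"gripper": 0.062,"x": 0,"y": 0,"z": 0,"spin": -63},{"gripper": 0.062,"x": 0,"y": 0,"z": 0,"spin": -65},{"gripper": 0.062,"x": 0,"y": 0,"z": 0,"spin": -66},{"gripper": 0.062,"x": 0,"y": 0,"z": 0,"spin": -66}]'

```text
clock: 9.5
position: [0.5413, -0.095, 0.0536]
orientation: [-3.142, -0.0, 1.671]
wrist_force: [0.4, -0.2, 0.1]
grip_width: 0.0619
```

Request:
arm_command --rows '[{"gripper": 0.062,"x": 0,"y": 0,"z": -0.01,"spin": 2},{"gripper": 0.062,"x": 0,"y": 0,"z": -0.02,"spin": 2},{"gripper": 0.062,"x": 0,"y": 0,"z": -0.05,"spin": 2},{"gripper": 0.062,"x": -0.02,"y": 0,"z": -0.09,"spin": 2},{"gripper": 0.062,"x": -0.05,"y": 0,"z": -0.13,"spin": 2},{"gripper": 0.062,"x": -0.05,"y": 0,"z": -0.15,"spin": 2},{"gripper": 0.062,"x": -0.05,"y": 0,"z": -0.15,"spin": 2},{"gripper": 0.062,"x": -0.05,"y": 0,"z": -0.15,"spin": 2}]'

```text
clock: 10.5
position: [0.5458, -0.1443, 0.2029]
orientation: [-3.14, -0.001, 1.636]
wrist_force: [0.1, 0.2, -0.1]
grip_width: 0.062
```

Run:
```python
from h import *
T=tool(); im=bot.snapshot("wrist"); cv2.imwrite("pics/w3.png",im[:,:,::-1]); np.save("T3.npy",T)
s=bot.sense();print(s["clock"],s["position"],s["orientation"])
```

```text
10.55 [ 0.54565016 -0.14419866  0.20255487] [-3.13955508e+00 -1.12577222e-03  1.63642926e+00]
```

View pics/w3.png

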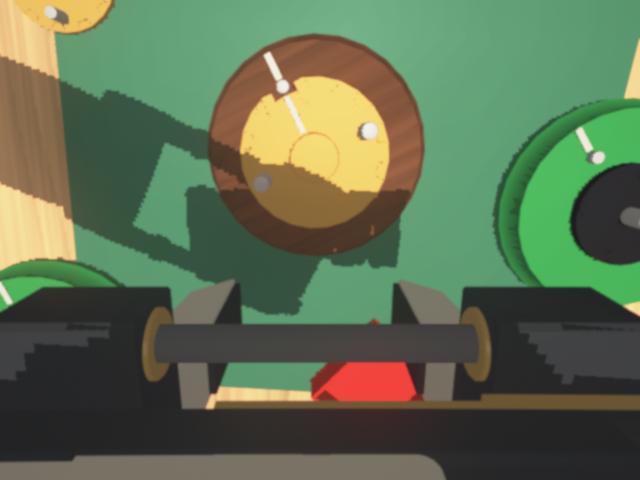

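Run:
```python
from h import *
im=cv2.imread("pics/w3.png");cv2.imwrite("pics/w3z.png",cv2.resize(im[40:210,220:410],None,fx=4,fy=3.5,interpolation=cv2.INTER_CUBIC))
cv2.imwrite("pics/w3y.png",cv2.resize(im[45:135,250:330],None,fx=6.6,fy=6.6,interpolation=cv2.INTER_CUBIC))
T=np.load("T3.npy")
c=np.array([.5415,-.095])
for nm,uv,h in [("studR",(369.5,131),.068),("studL",(262,183),.068),("hub",(315,157),.064),("lineout",(268,56),.03),("pin",(283,87),.037),("lin0",(287,97),.046),("lin1",(302,131),.046)]:
    P=ray("wrist",[uv],h,T)[0];d=P[:2]-c;print(nm,P.round(4),np.degrees(np.arctan2(d[1],d[0])).round(1),np.hypot(*d).round(4))
```

```text
studR [ 0.5779 -0.0746  0.068 ] 29.2 0.0417
studL [ 0.5059 -0.115   0.068 ] -150.7 0.0409
hub [ 0.542  -0.0948  0.064 ] 24.5 0.0005
lineout [ 0.5027 -0.0268  0.03  ] 119.6 0.0785
pin [ 0.5152 -0.048   0.037 ] 119.2 0.0539
lin0 [ 0.5191 -0.0552  0.046 ] 119.3 0.0457
lin1 [ 0.5312 -0.078   0.046 ] 121.1 0.0198
```

View pics/w3y.png

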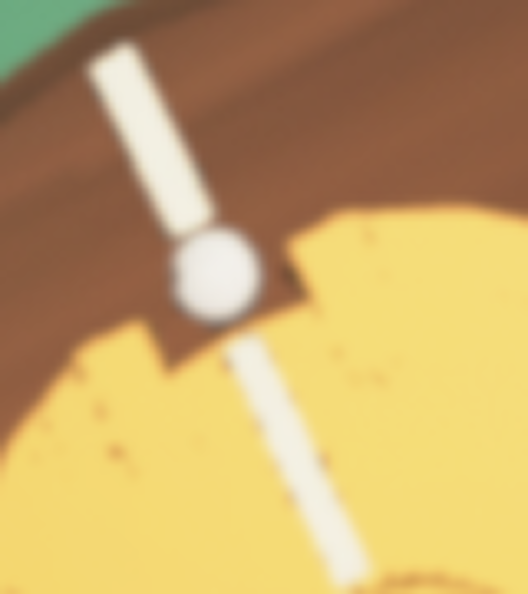

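The notch is centred on the pin: the rose's angle is about 119.3° and the pin's 119.2–119.6°. Next I'll close the fingers and press on the hub.

Request:
arm_command --rows '[{"gripper": 0,"x": 0.015,"y": 0,"z": 0.0,"spin": 0},{"gripper": 0,"x": 0.035,"y": 0,"z": 0.0,"spin": 0},{"gripper": 0,"x": 0.05,"y": 0,"z": 0.02,"spin": 0},{"gripper": 0,"x": 0.05,"y": 0,"z": 0.05,"spin": 0},{"gripper": 0,"x": 0.05,"y": 0,"z": 0.08,"spin": 0},{"gripper": 0,"x": 0.05,"y": 0,"z": 0.105,"spin": 0},{"gripper": 0,"x": 0.05,"y": 0,"z": 0.12,"spin": 0},{"gripper": 0,"x": 0.05,"y": 0,"z": 0.12,"spin": 0},{"gripper": 0,"x": 0.05,"y": 0,"z": 0.12,"spin": 0}]'

```text
clock: 11.68
position: [0.5437, -0.0948, 0.0846]
orientation: [3.14, 0.0, 1.636]
wrist_force: [-0.2, -0.4, -0.1]
grip_width: 0.0001
```

Request:
arm_command --rows '[{"gripper": 0,"x": 0,"y": -0.002,"z": 0.004,"spin": 0},{"gripper": 0,"x": 0,"y": -0.002,"z": 0.008,"spin": 0},{"gripper": 0,"x": 0,"y": -0.002,"z": 0.01,"spin": 0},{"gripper": 0,"x": 0,"y": -0.002,"z": 0.012,"spin": 0},{"gripper": 0,"x": 0,"y": -0.002,"z": 0.013,"spin": 0},{"gripper": 0,"x": 0,"y": -0.002,"z": 0.014,"spin": 0},{"gripper": 0,"x": 0,"y": -0.002,"z": 0.015,"spin": 0}]'

```text
clock: 12.55
position: [0.5411, -0.0951, 0.0689]
orientation: [3.141, 0.0, 1.636]
wrist_force: [-1.9, -1.0, 4.3]
grip_width: 0.0004
```

Request:
arm_command --rows '[{"gripper": 0,"x": 0,"y": 0,"z": 0.001,"spin": 0},{"gripper": 0,"x": 0,"y": 0,"z": 0.002,"spin": 0},{"gripper": 0,"x": 0,"y": 0,"z": 0.003,"spin": 0},{"gripper": 0,"x": 0,"y": 0,"z": 0.004,"spin": 0},{"gripper": 0,"x": 0,"y": 0,"z": 0.004,"spin": 0}]'

```text
clock: 13.18
position: [0.5411, -0.0951, 0.0645]
orientation: [3.142, -0.0, 1.636]
wrist_force: [-0.6, -0.3, 2.0]
grip_width: 0.0003
```

Request:
arm_command --rows '[{"gripper": 0,"x": 0,"y": 0,"z": 0.0005,"spin": 0},{"gripper": 0,"x": 0,"y": 0,"z": 0.001,"spin": 0},{"gripper": 0,"x": 0,"y": 0,"z": 0.001,"spin": 0}]'

```text
clock: 13.55
position: [0.5411, -0.0951, 0.0643]
orientation: [3.141, 0.0, 1.636]
wrist_force: [-3.2, -0.4, 9.4]
grip_width: 0.0006
```

Request:
arm_command --rows '[{"gripper": 0,"x": 0,"y": 0,"z": 0.0005,"spin": 0},{"gripper": 0,"x": 0,"y": 0,"z": 0.001,"spin": 0},{"gripper": 0,"x": 0,"y": 0,"z": 0.001,"spin": 0}]'

```text
clock: 13.92
position: [0.5412, -0.0951, 0.0642]
orientation: [3.141, 0.0, 1.636]
wrist_force: [-5.5, 0.8, 16.1]
grip_width: 0.0003
```

Request:
arm_command --rows '[{"gripper": 0,"x": 0,"y": 0,"z": -0.003,"spin": 0},{"gripper": 0,"x": 0,"y": 0,"z": -0.01,"spin": 0},{"gripper": 0,"x": 0,"y": 0,"z": -0.03,"spin": 0},{"gripper": 0,"x": -0.02,"y": 0,"z": -0.07,"spin": 0},{"gripper": 0,"x": -0.05,"y": 0,"z": -0.11,"spin": 0},{"gripper": 0,"x": -0.07,"y": 0,"z": -0.14,"spin": 0},{"gripper": 0,"x": -0.07,"y": 0,"z": -0.14,"spin": 0},{"gripper": 0,"x": -0.07,"y": 0,"z": -0.14,"spin": 0}]'

```text
clock: 14.92
position: [0.5451, -0.1642, 0.2016]
orientation: [-3.14, -0.001, 1.636]
wrist_force: [-1.3, -0.3, -0.3]
grip_width: 0.0005
```

Run:
```python
from h import *
T=tool(); im=bot.snapshot("wrist")[:,:,::-1]; s=bot.snapshot("side")[:,:,::-1]
cv2.imwrite("pics/w4.png",np.hstack([cv2.resize(im[0:260,200:430],(400,452)),cv2.resize(s[180:290,290:400],(400,452),interpolation=2)]))
st=bot.sense();print(st["clock"],st["wrist_force"])
```

```text
15.025 [ 0.48133244  0.15390485 -0.34088799]
```

View pics/w4.png

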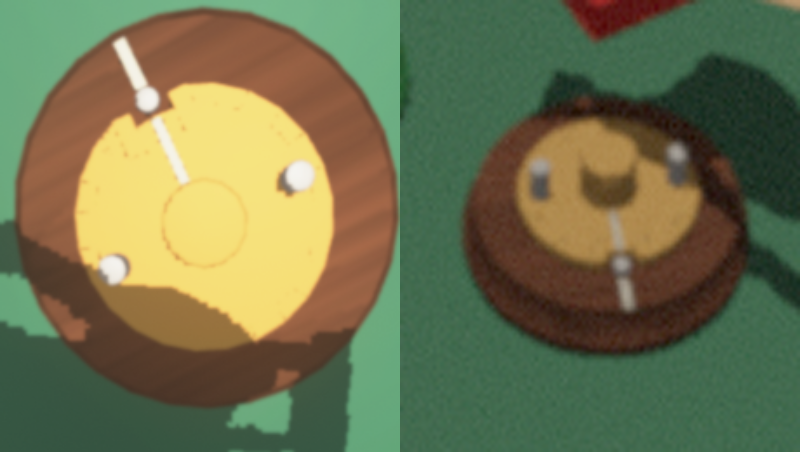

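The rose is seated in both views. The pin sits in the notch at crop (147,98), the two white lines are in line, and the disc lies on the wood with no gap under it.

Run:
```python
from cell import bot
print(bot.sign_off())
```

```text
the job is handed in; nothing more can be done
None
```

The rose is fully home on the brown base with the pin in its notch, and I handed the job in at about 15 s of the 48 s allowed.

- **Turning:** I set the open fingers either side of the hub and pushed both studs round about 116° counter-clockwise. The wrist camera then put the notch at about 119.3° and the pin at 119.2–119.6°.
- **Pressing:** I pressed on the hub with closed fingertips. It sank, then went rigid with the fingertips at z = 0.0642 m under about 16 N. The expected height when home is 0.064 m.
- **Last checks:** After I backed off, the wrist and side pictures both showed the disc flat on the wood with the pin in the notch. The arm was clear and touching nothing.
- **Disagreement:** Before the turn, the cameras put the pin at 120–122° and the rose's centre 1–2 mm apart. The later close view settled it. No check failed.
- **Other objects:** I kept the arm away from the tape roll, tray and stem, but did not measure their positions again at the end.

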